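# Seat the temperature probe in the block heater's hidden well

### The job

Take the yellow-handled temperature probe out of its red parking block and seat it fully home, upright, in the thermometer well of the block heater: the well is hidden under a flush self-closing shutter somewhere in the dark plate in the blue-rimmed window, so rest the tip lightly on the plate and sweep it in a spiral until it drops in, then push it down until its collar lies on the plate and let go. The probe is delicate, so press gently (never more than about 20 N against the heater), and leave the tube rack, culture plate, marker and pipette where they are.

Things in the scene. Friction and masses are not known exactly. Their poses are not given: they have to be found in the camera images.
- probe_grip (a point): Centre of the yellow handle of the loose temperature probe (about 80 g, 90 mm long): a square bar 18 x 18 mm, 50 mm tall, flat sides facing the probe's x and y axes, z up along the probe; any turn about z at the start. Under the handle is an aluminium collar 30 mm across, 6 mm thick; its top lies 25 mm and its underside 31 mm below this point.
- probe_tip (a point): Centre of the flat lower end of the probe's stem, 61 mm below the handle's centre; axes as the probe's. The stem, under the collar, is a round steel rod 10 mm across and 30 mm long; its foot tapers to 7 mm across over the last 2.5 mm.
- holder: Red parking block, fixed, 70 x 70 mm and 50 mm tall; origin at the centre of its underside. A loose hole 14 mm across and 42 mm deep in the middle of its top holds the probe's stem upright, with the collar resting on the top.
- heater: White block heater, fixed, 144 mm along its x (-72 to +72), 207 mm along its y (-72 to +135), 83 mm tall; origin on the work surface below the window's centre. Display and keys, at most 4 mm proud, lie on its top at y +80 to +130 mm. Its dark plate is on soft mounts: it gives way from about 2 N, then sinks 1 mm per further 1.2 N, at most 8 mm, and springs back.
- window (a point): Centre of the blue-rimmed 64 x 64 mm window in the heater's top, level with the dark plate in it (80 mm up; rim 3 mm higher); axes as the heater's. One blind well, 12 mm wide, 36 mm deep, lies hidden in the plate up to 8 mm off this centre in x and in y, differently each time. Its flush shutter opens at 0.1 N and pushes back under 0.4 N. Seated, the probe's tip is 30 mm below the plate.
- tube_rack: Bystander: pink tube rack with a few small tubes, 90 x 190 mm, 52 mm tall (tubes to 61 mm), loose; origin at the centre of its underside, long side along y.
- well_plate: Bystander: clear six-well culture plate, 85 x 127 mm, 19 mm tall, loose; origin at the centre of its underside.
- marker: Bystander: white marker pen with black cap, 135 mm long, 18 mm thick, lying along its x; origin on the work surface under the pen.
- pipette: Bystander: black and white hand pipette lying along its x (tip to +x), 270 mm long, 34 mm tall; origin on the work surface under the front end of the handle.
Not all that is in view belongs to the job. There is more than one size of the part that bears probe_grip; the job needs the largest.

How it is judged:
On the way, in this order (a step that is already met when the one before it is completed fails the run):
1. the probe is out of its parking block, its tip at least 10 mm above the block's top (z of probe_tip in the frame of holder above 0.06 m), for 0.1 s.
2. the stem has dropped at least 12 mm below the plate inside the window (z of probe_tip in the frame of window below -0.012 m and horizontal distance between probe_tip and window below 0.017 m), for 0.1 s.
At the end, for the whole second after the job is handed in: The probe stands in the heater's well, released and at rest: its tip at least 27 mm below the plate (the full depth is 30 mm), within 17 mm of the window's centre sideways, upright within 0.12 rad; the bystanders lie within 20 mm of where they were (z of probe_tip in the frame of window below -0.027 m and horizontal distance between probe_tip and window below 0.017 m and angle between probe_tip's own z axis and vertical below 0.12 rad and linear speed of probe below 0.02 m/s and not (contact force between probe and the fingers above 0.05 N)); the robot touches nothing.
It fails at once if the probe pressed against the heater with more than 20 N (contact force between probe and heater above 20 N).
It fails at once if the tube rack moved more than 20 mm (distance of tube_rack from where it was at the start of the episode above 0.02 m).
It fails at once if the culture plate moved more than 20 mm (distance of well_plate from where it was at the start of the episode above 0.02 m).
It fails at once if the marker pen moved more than 20 mm (distance of marker from where it was at the start of the episode above 0.02 m).
It fails at once if the pipette moved more than 20 mm (distance of pipette from where it was at the start of the episode above 0.02 m).
It also fails if it takes over 72 s, if anything falls off the work surface, if the arm or the gripper's body presses on something with over 40 N, if the wrist force passes 120 N, or if a joint passes its speed limit or range.

### The arm

A 6-joint arm with a two-finger parallel gripper is mounted at the origin on the work surface. World frame = base frame: x ahead of the robot, y to its left, z up, the work surface at z = 0. Lengths are in m, angles in rad, forces in N, time in s.
With the tool pointing down it reaches from about 0.35 to 0.775 m from the base axis. Payload 5.5 kg.
Tool frame: the origin (TCP) lies midway between the tips of the shut fingers; the grasp point (between the pads) lies 19 mm behind it; z points along the fingers, y is the line along which they close (so a half turn about z gives the same grasp; the last joint's range is limited). The gripper opens to 85 mm and grips with 20 to 120 N. Pads are 22 mm wide; open, the fingers measure 114 mm over their backs; the gripper's body (76 mm by 85 mm) begins 54 mm behind the grasp point. The pads swing forward as they close: fully open they stand 13 mm farther back than shut.
Start: joints at [1.105, 0.313, 0.046, 1.304, 0, 1.431], TCP at [0.184, 0.545, 0.231] pointing down, gripper open.
Joint ranges: [-2.76, 2.76], [-0.86, 1.69], [-1.03, 1.26], [-2.2, 2.34], [-1.47, 1.5], [-3.14, 3.14]. Speed limits (rad/s): [2.57, 2.57, 3.14, 3.14, 3.14, 3.14].

### API

Orientations are given as a unit quaternion [w, x, y, z].
In Python, from workcell import telemetry, imaging, env gives the robot as it stands. The module is installed in compiled form; this text tells all that it offers.
- The arm moves only by the tool step_arm, never from a script. Its argument "moves" is a list of rows, each a list of 3 entries, a list of its own where there are three numbers: the shift along the tool's x, y, z in mm, then the turn, a rotation vector about the tool's x, y, z in rad, then the finger opening in mm, from 0 to 85.4. A call has 1 to 8 rows; each row is the pose to reach, as a shift and turn from the pose commanded when the call began, along the tool's axes at that moment; what a row does not reach only later rows make up. A row lasts 1/12 s, in which the tool goes at most 41.7 mm and 7.16 degrees, less where a joint would pass 70% of its speed; a pose out of reach is approached as far as the arm can. A call with a gripper value outside its range is refused whole. The fingers move at their own pace and stop on an object; "grip_force" is the grip in N (left out, the last holds). Time passes only in rows, so rows that repeat a pose let the fingers close. It gives the time, the measured TCP pose, the force, the opening and the grip force at its end, in the units of the state.
- telemetry.get_state(): the state, without advancing time (a new reading comes with each control period).
- imaging.read_camera(name): name is "side" or "top"; returns the picture (420x560x3 uint8, red, green, blue); there is no depth.
- imaging.camera_params(name): a dict with "camera_matrix" (3x3 intrinsics, pixels), "D" ([k1, k2, p1, p2, k3] as OpenCV has them; the pictures are not rectified), "pose" (4x4, takes a point from camera to world coordinates). Camera axes: x right, y up, looking along -z (the intrinsics and any distortion apply to the point x, -y, -z); pixel columns grow to the right and rows downward; lengths in m; the calibration is good to about 2 mm. A picture is of the moment at which its call begins. camera_params takes no time and is no camera call.
- env.hand_in(): hands the job in; it is judged then, once.
The state is a dict: "clock": time; "joint_pos": joint angles; "qvel": joint speeds; "tau": joint torques, N m; "tcp_pos": TCP position; "orientation": TCP orientation; "wrist_force": force on the tool from outside, world axes, zero at the start; "ft_torque": the same for the moment, N m; "finger_gap": finger opening in m; "grip_force": force on a finger pad.
Only numpy, scipy, OpenCV 4.12 (cv2) and the standard library are available. Lean on these libraries where they do the work, as an engineer would, in place of code of your own. Each camera call takes 0.05 s, during which the arm holds its last target. There are 200 camera calls.

## Working session

There is one attempt and no reset: what is moved stays moved. The work goes in short steps, Python scripts to look and compute and a tool call to move; the robot and the scene stay as the last step left them, time stands still between calls to the robot, and variables do not carry over. Pictures are saved under pics/ and viewed, at most 10 in all, crops included, and the job is handed in when it is done.

Besides the shell and the picture viewer there is one more tool, called as name(argument=value, ...) on one line, values as JSON. step_arm: Moves the arm, as the interface text tells. Its arguments: {"type":"object","properties":{"moves":{"type":"array"},"grip_force":{"type":"number"}},"required":["moves"]}

```bash
mkdir -p pics
cat > h.py <<'E'
import numpy as np, cv2
from workcell import telemetry, imaging, env
from scipy.spatial.transform import Rotation as R
def ray(n,uv):
    p=imaging.camera_params(n);K=np.array(p["camera_matrix"],float);D=np.array(p["D"],float);T=np.array(p["pose"],float)
    q=cv2.undistortPoints(np.array(uv,float).reshape(-1,1,2),K,D).reshape(-1,2)
    d=np.c_[q[:,0],-q[:,1],-np.ones(len(q))]@T[:3,:3].T
    return T[:3,3],d
def onz(n,uv,z):
    o,d=ray(n,uv); return o+d*((z-o[2])/d[:,2])[:,None]
def proj(n,P):
    p=imaging.camera_params(n);K=np.array(p["camera_matrix"],float);D=np.array(p["D"],float);T=np.array(p["pose"],float)
    c=(np.array(P,float).reshape(-1,3)-T[:3,3])@T[:3,:3]; c=c*[1,-1,-1]
    return cv2.projectPoints(c,np.zeros(3),np.zeros(3),K,D)[0].reshape(-1,2)
def tri(a,b):
    o1,d1=ray("side",[a]);o2,d2=ray("top",[b]);d1=d1[0];d2=d2[0]
    s=np.linalg.lstsq(np.c_[d1,-d2],o2-o1,rcond=None)[0]
    x=o1+s[0]*d1;y=o2+s[1]*d2
    return (x+y)/2,np.linalg.norm(x-y)
E
python3 - <<'E'
from h import *
for n in("side","top"):
    im=imaging.read_camera(n);cv2.imwrite(f"pics/{n}0.png",im[:,:,::-1])
    p=imaging.camera_params(n);print(n,np.round(p["pose"],3).tolist(),p["D"])
s=telemetry.get_state();print(s)
E
```

```text
side [[-0.818, 0.423, -0.39, 0.255], [-0.575, -0.575, 0.583, 0.576], [0.022, 0.701, 0.713, 0.748], [0.0, 0.0, 0.0, 1.0]] [0.01825687 0.         0.         0.         0.        ]
top [[-0.048, 0.977, -0.209, 0.277], [-0.999, -0.048, 0.004, 0.021], [-0.006, 0.209, 0.978, 1.685], [0.0, 0.0, 0.0, 1.0]] [-0.17959143  0.          0.          0.          0.        ]
{'clock': 0.1, 'joint_pos': array([ 1.10537637e+00,  3.13938185e-01,  4.51234205e-02,  1.30358400e+00,
       -3.54704736e-06,  1.43118286e+00]), 'qvel': array([-4.68752548e-04, -9.80135243e-04,  2.88519747e-03,  5.77724724e-06,
        1.10860961e-03,  6.34640654e-04]), 'tau': array([ 2.03220116e-03, -4.81725740e+01,  2.99243367e+01,  1.27187601e-02,
       -1.85344043e-04, -8.60580428e-06]), 'tcp_pos': array([0.18386313, 0.54435416, 0.2305033 ]), 'orientation': array([-2.37009267e-04,  1.62183641e-01,  9.86760267e-01, -7.65364519e-04]), 'wrist_force': array([-1.23204275, -0.92698702,  0.19559326]), 'ft_torque': array([ 0.01037342, -0.01163984,  0.00772789]), 'grip_force': 0.0, 'finger_gap': 0.08552064642358975}
```

View pics/side0.png

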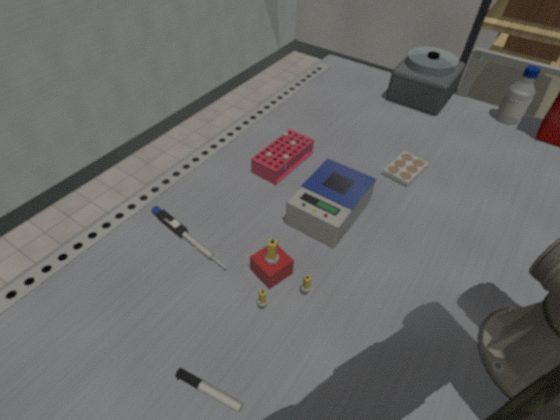

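View pics/top0.png

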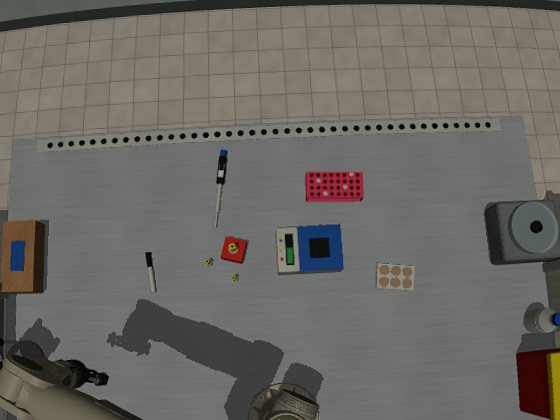

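Side view: yellow handles are at (272,250) in the red block, plus loose ones at (263,297) and (307,284). In the top view these are (233,247), (208,262) and (235,278). The heater window is at side (341,183) / top (319,248). I choose the tall handle in the red block, and I'll check it in one close crop.

Run:
```python
from h import *
s=cv2.imread("pics/side0.png");t=cv2.imread("pics/top0.png")
a=cv2.resize(s[230:310,235:325],None,fx=6,fy=6,interpolation=2)[:, :400] if 0 else cv2.resize(s[230:310,235:315],(400,400),interpolation=2)
b=cv2.resize(t[225:285,195:255],(400,400),interpolation=2)
cv2.imwrite("pics/crop.png",np.hstack([a,b]))
for n,im in(("side",s),("top",t)):
    h=cv2.cvtColor(im,cv2.COLOR_BGR2HSV)
    for nm,lo,hi in(("yellow",(20,110,80),(35,255,255)),("blue",(105,120,60),(130,255,255)),("red",(0,150,90),(6,255,255)),("red2",(174,150,90),(180,255,255))):
        m=cv2.inRange(h,lo,hi)
        N,_,st,c=cv2.connectedComponentsWithStats(m)
        for i in range(1,N):
            if st[i,4]>12: print(n,nm,st[i].tolist(),c[i].round(1))
# dark plate: centroid and contour quad
    x0,y0,x1,y1=(318,168,360,198) if n=="side" else (302,232,338,264)
    g=cv2.cvtColor(im,cv2.COLOR_BGR2GRAY)[y0:y1,x0:x1]; hs=h[y0:y1,x0:x1]
    m=((hs[:,:,1]<110)&(hs[:,:,2]<70)).astype(np.uint8)
    cs=max(cv2.findContours(m,0,1)[0],key=cv2.contourArea)
    r=cv2.minAreaRect(cs);M=cv2.moments(cs);c=np.array([M["m10"],M["m01"]])/M["m00"]+[x0,y0]
    print(n,"plate",c,cv2.contourArea(cs),r, onz(n,[c],.08))
    q=cv2.approxPolyDP(cv2.convexHull(cs),3,True).reshape(-1,2)+[x0,y0]; print(q.tolist(), onz(n,q,.08).round(3).tolist())
```

```text
side yellow [267, 240, 10, 19, 136] [271.5 248.9]
side yellow [304, 277, 6, 11, 46] [306.6 281.6]
side yellow [260, 291, 5, 11, 47] [262.2 295.8]
side blue [526, 66, 14, 12, 122] [532.6  71.2]
side blue [303, 167, 41, 36, 454] [320.9 185.4]
side blue [153, 207, 7, 7, 29] [155.5 209.9]
side red [252, 248, 40, 29, 426] [271.7 261.7]
side plate [337.08035714 183.03511905] 280.0 ((18.899999618530273, 14.69999885559082), (23.702320098876953, 14.758048057556152), 26.56505012512207) [[ 0.53437182 -0.13614811  0.08      ]]
[[350, 182], [342, 193], [323, 184], [333, 173]] [[0.509, -0.159, 0.08], [0.507, -0.111, 0.08], [0.562, -0.111, 0.08], [0.562, -0.165, 0.08]]
top yellow [229, 243, 7, 9, 35] [231.9 246.5]
top yellow [204, 259, 5, 6, 15] [206.3 261.4]
top yellow [231, 276, 5, 5, 16] [232.8 277.8]
top yellow [550, 352, 10, 68, 529] [555.5 383.2]
top blue [220, 150, 6, 6, 32] [222.8 152.6]
top blue [297, 224, 47, 47, 1535] [320.1 247.6]
top blue [10, 241, 15, 30, 384] [ 17.  255.4]
top blue [555, 313, 5, 13, 54] [557.3 318.7]
top red [221, 237, 25, 25, 371] [233.3 249.2]
top red2 [306, 172, 58, 29, 1004] [333.8 186. ]
top plate [318.90737659 247.51469773] 300.5 ((16.895936965942383, 15.543147087097168), (18.452985763549805, 18.66672706604004), 85.91438293457031) [[ 0.53267095 -0.13709105  0.08      ]]
[[327, 238], [328, 256], [312, 257], [309, 240]] [[0.562, -0.165, 0.08], [0.504, -0.164, 0.08], [0.503, -0.113, 0.08], [0.558, -0.107, 0.08]]
```

View pics/crop.png

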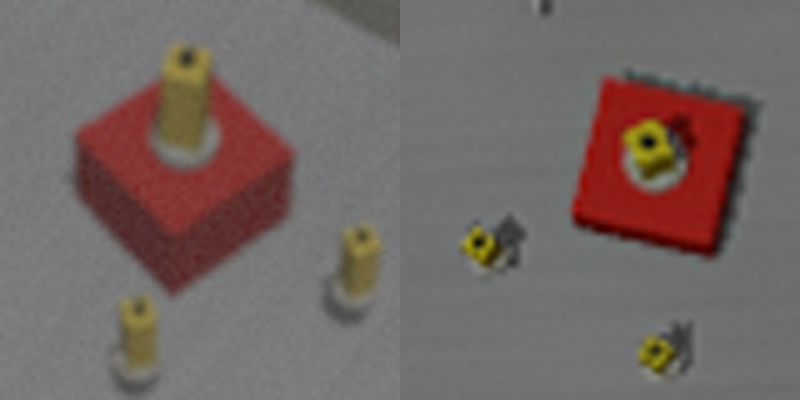

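The crop confirms it: the handle in the red block is clearly the largest, with its top dot at side ≈(272.2,241.4) / top ≈(231.8,246). The two small loose probes are decoys.

Run:
```python
from h import *
a=(271.9,241.2);b=(231.7,245.9)
print("top dot tri",tri(a,b), onz("side",[a],.106),onz("top",[b],.106))
for n,(x0,y0,x1,y1) in(("top",(222,236,244,258)),("side",(260,234,284,262))):
    im=np.mean([imaging.read_camera(n).astype(float) for _ in range(4)],0)[y0:y1,x0:x1,::-1].astype(np.uint8)
    k=16;im=cv2.resize(im,None,fx=k,fy=k,interpolation=2);h=cv2.cvtColor(im,cv2.COLOR_BGR2HSV)
    ym=cv2.inRange(h,(18,90,60),(38,255,255)); v=h[:,:,2][ym>0]; th,_=cv2.threshold(v.reshape(-1,1),0,255,8)
    br=((ym>0)&(h[:,:,2]>th)).astype(np.uint8)
    cs=max(cv2.findContours(br,0,1)[0],key=cv2.contourArea).reshape(-1,2)
    w=onz(n,(cs+.5)/k-.5+[x0,y0],.106)[:,:2]*1000
    r=cv2.minAreaRect(w.astype(np.float32));print(n,th,r,w.mean(0))
    cv2.imwrite(f"pics/h_{n}.png",cv2.resize(np.hstack([im,cv2.cvtColor(br*255,8)]),None,fx=.9 if n=="top" else .9,fy=.9))
A=cv2.imread("pics/h_top.png");B=cv2.imread("pics/h_side.png")
cv2.imwrite("pics/h.png",cv2.resize(np.hstack([cv2.resize(A,(600,300)),cv2.resize(B,(500,300))]),(800,218)))
```

```text
top dot tri (array([0.54659559, 0.1375126 , 0.10724072]), np.float64(0.00047547014981140186)) [[0.5469208  0.13661103 0.106     ]] [[0.54703389 0.13768963 0.106     ]]
top 113.0 ((547.2763061523438, 138.21160888671875), (18.690763473510742, 19.389759063720703), 17.439533233642578) [546.80188826 137.88311321]
side 124.0 ((544.4694213867188, 139.64784240722656), (18.004514694213867, 18.78011131286621), 19.41293716430664) [544.6978436  139.92676013]
```

View pics/h.png

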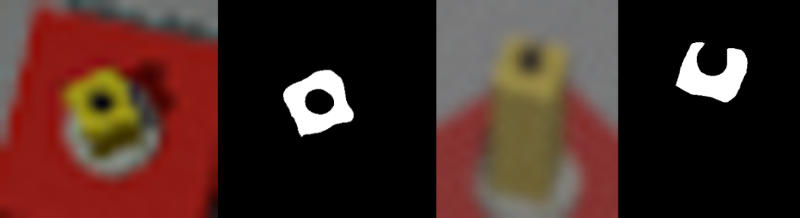

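The handle top is at (0.547, 0.1375, 0.106), the height it should be, and its yaw is about 18°. The plate centre is about (0.5335, -0.1365). I'll now move over the probe with tool y at 108°.

step_arm(moves=[[[-474,-269,60],[0,0,-0.64],60],[[-474,-269,60],[0,0,-0.64],60],[[-474,-269,60],[0,0,-0.64],60],[[-474,-269,60],[0,0,-0.64],60],[[-474,-269,60],[0,0,-0.64],60],[[-474,-269,60],[0,0,-0.64],60],[[-474,-269,60],[0,0,-0.64],60],[[-474,-269,60],[0,0,-0.64],60]])

```text
clock: 1.17
tcp_pos: [0.3939, 0.31, 0.197]
orientation: [0.0, -0.157, 0.988, 0.0]
wrist_force: [0.5, 0.1, 0.1]
finger_gap: 0.0601
grip_force: 0.0
```

```bash
cat >> h.py <<'E'
def delta(P,yaw,show=True):
    s=telemetry.get_state();q=s["orientation"];r=R.from_quat(q[[1,2,3,0]])
    y=np.radians(yaw);Y=np.array([np.cos(y),np.sin(y),0]);Z=np.array([0,0,-1.]);X=np.cross(Y,Z)
    t=R.from_matrix(np.c_[X,Y,Z])
    d=r.inv().apply(np.array(P)-s["tcp_pos"])*1000
    print(s["clock"],"tcp",s["tcp_pos"].round(4),"shift",d.round(1),"turn",(r.inv()*t).as_rotvec().round(3),"F",s["wrist_force"].round(2),"gap",round(s["finger_gap"]*1000,1),s["grip_force"])
E
python3 -c "
from h import *
delta([.547,.1375,.135],108)"
```

```text
1.1667 tcp [0.3939 0.31   0.197 ] shift [ -92.1 -211.4   62.1] turn [0.    0.001 0.001] F [0.46 0.08 0.08] gap 60.1 0.0
```

step_arm(moves=[[[-92,-211,57],[0,0,0],55],[[-92,-211,57],[0,0,0],50],[[-92,-211,57],[0,0,0],50],[[-92,-211,57],[0,0,0],50],[[-92,-211,57],[0,0,0],50],[[-92,-211,57],[0,0,0],50],[[-92,-211,57],[0,0,0],50],[[-92,-211,57],[0,0,0],50]])

```text
clock: 1.83
tcp_pos: [0.5461, 0.1378, 0.1391]
orientation: [-0.001, -0.155, 0.988, 0.0]
wrist_force: [-0.5, 0.3, -0.4]
finger_gap: 0.05
grip_force: 0.0
```

Run:
```python
from h import *
delta([.547,.1375,.067],108)
s=imaging.read_camera("side")[:,:,::-1];t=imaging.read_camera("top")[:,:,::-1]
cv2.imwrite("pics/over.png",np.hstack([cv2.resize(s[190:290,220:320],(400,400),interpolation=2),cv2.resize(t[210:290,195:275],(400,400),interpolation=2)]))
```

```text
1.8333 tcp [0.5461 0.1378 0.1391] shift [-0.9 -0.6 72.1] turn [ 0.001 -0.001 -0.003] F [-0.5   0.31 -0.44] gap 50.0 0.0
```

View pics/over.png

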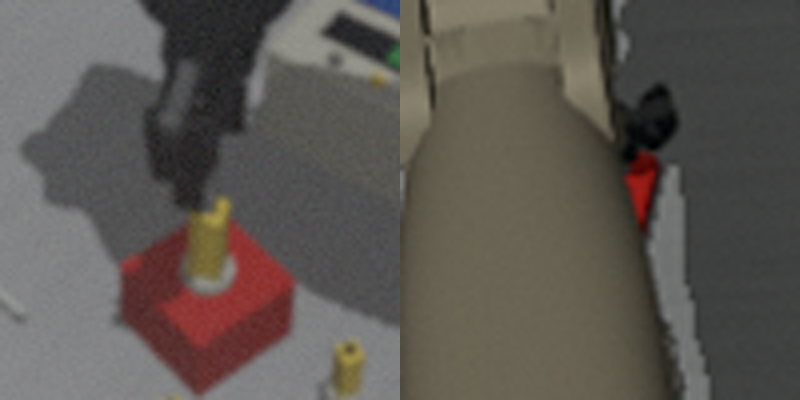

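The side crop shows the open fingers above the handle, whose top is at crop (208,205). The arm hides the top view. The TCP reading matches the measured probe position, so I descend.

step_arm(moves=[[[-1,-0.5,25],[0,0,0],50],[[-1,-0.5,45],[0,0,0],50],[[-1,-0.5,60],[0,0,0],50],[[-1,-0.5,68],[0,0,0],50],[[-1,-0.5,72],[0,0,0],50],[[-1,-0.5,72],[0,0,0],30],[[-1,-0.5,72],[0,0,0],22],[[-1,-0.5,72],[0,0,0],10]], grip_force=40)

```text
clock: 2.6
tcp_pos: [0.5476, 0.1393, 0.0692]
orientation: [0.001, -0.157, 0.988, -0.0]
wrist_force: [-0.7, -0.2, -0.5]
finger_gap: 0.0176
grip_force: 41.6
```

step_arm(moves=[[[0,0,0],[0,0,0],5],[[0,0,0],[0,0,0],5],[[0,0,0],[0,0,0],5],[[0,0,0],[0,0,0],5]])

```text
clock: 2.93
tcp_pos: [0.5476, 0.1392, 0.0691]
orientation: [0.001, -0.156, 0.988, 0.0]
wrist_force: [0.2, 0.4, 6.4]
finger_gap: 0.0175
grip_force: 42.5
```

step_arm(moves=[[[0,0,-20],[0,0,0],5],[[0,0,-50],[0,0,0],5],[[0,0,-85],[0,0,0],5],[[0,0,-105],[0,0,0],5],[[0,0,-110],[0,0,0],5],[[0,0,-110],[0,0,0],5],[[0,0,-110],[0,0,0],5]])

```text
clock: 3.52
tcp_pos: [0.5463, 0.139, 0.177]
orientation: [-0.0, -0.156, 0.988, 0.0]
wrist_force: [-0.0, -0.4, -0.4]
finger_gap: 0.0176
grip_force: 41.6
```

Run:
```python
from h import *
delta([.5335,-.1365,.145],108)
s=imaging.read_camera("side")[:,:,::-1]
cv2.imwrite("pics/lift.png",cv2.resize(s[130:290,200:360],(600,600),interpolation=2))
```

```text
3.5167 tcp [0.5463 0.139  0.177 ] shift [  97.2 -258.1   32. ] turn [ 0.    -0.001 -0.   ] F [-0.04 -0.4  -0.37] gap 17.6 41.58141016960144
```

View pics/lift.png

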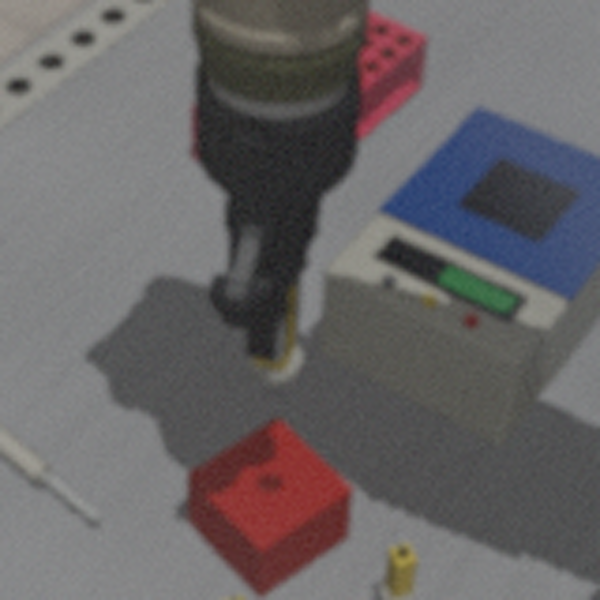

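The probe is out of the block and upright in the fingers, with its collar at crop (285,360); the hole is empty. On to the window.

step_arm(moves=[[[97,-258,12],[0,0,0],5],[[97,-258,12],[0,0,0],5],[[97,-258,12],[0,0,0],5],[[97,-258,12],[0,0,0],5],[[97,-258,12],[0,0,0],5],[[97,-258,12],[0,0,0],5],[[97,-258,12],[0,0,0],5],[[97,-258,12],[0,0,0],5]])

```text
clock: 4.23
tcp_pos: [0.5328, -0.1409, 0.1632]
orientation: [-0.002, -0.153, 0.988, 0.0]
wrist_force: [1.1, 0.4, -0.7]
finger_gap: 0.0173
grip_force: 41.6
```

step_arm(moves=[[[0,0,10],[0,0,0],5],[[0,0,20],[0,0,0],5],[[0,0,25],[0,0,0],5],[[0,0,28],[0,0,0],5],[[0,0,28],[0,0,0],5],[[0,0,28],[0,0,0],5]])

```text
clock: 4.73
tcp_pos: [0.5341, -0.1352, 0.1375]
orientation: [-0.0, -0.157, 0.988, 0.0]
wrist_force: [0.5, -0.5, -0.9]
finger_gap: 0.0172
grip_force: 41.6
```

Run:
```python
from h import *
delta([.5335,-.1365,.129],108)
s=imaging.read_camera("side")[:,:,::-1]
cv2.imwrite("pics/win.png",cv2.resize(s[130:230,280:380],(600,600),interpolation=2))
```

```text
4.7333 tcp [ 0.5341 -0.1352  0.1375] shift [ 1.  -1.1  8.5] turn [ 0.001 -0.     0.002] F [ 0.55 -0.52 -0.93] gap 17.2 41.55088126659393
```

View pics/win.png

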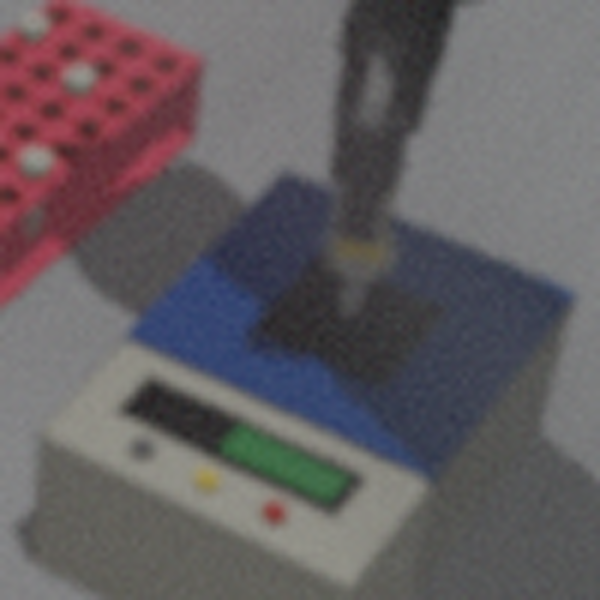

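The tip is at crop (350,318), about 9 mm above the dark plate and near its centre (343,322). Now I lower it gently to contact.

step_arm(moves=[[[1,-1,4],[0,0,0],5],[[1,-1,6],[0,0,0],5],[[1,-1,7],[0,0,0],5],[[1,-1,8],[0,0,0],5],[[1,-1,9],[0,0,0],5],[[1,-1,9],[0,0,0],5],[[1,-1,9],[0,0,0],5]])

```text
clock: 5.37
tcp_pos: [0.5336, -0.1376, 0.1289]
orientation: [0.0, -0.156, 0.988, 0.0]
wrist_force: [-0.9, -0.4, -0.7]
finger_gap: 0.0172
grip_force: 41.6
```

step_arm(moves=[[[0,0,0.5],[0,0,0],5],[[0,0,1],[0,0,0],5],[[0,0,1],[0,0,0],5],[[0,0,1],[0,0,0],5]])

```text
clock: 5.7
tcp_pos: [0.5337, -0.1376, 0.1279]
orientation: [0.0, -0.156, 0.988, -0.0]
wrist_force: [0.4, -0.0, -0.5]
finger_gap: 0.0173
grip_force: 41.6
```

step_arm(moves=[[[0,0,0.5],[0,0,0],5],[[0,0,1],[0,0,0],5],[[0,0,1],[0,0,0],5],[[0,0,1],[0,0,0],5]])

```text
clock: 6.03
tcp_pos: [0.5338, -0.1376, 0.127]
orientation: [0.0, -0.156, 0.988, -0.0]
wrist_force: [0.8, -0.6, 0.8]
finger_gap: 0.0173
grip_force: 41.6
```

step_arm(moves=[[[0,0,0.7],[0,0,0],5],[[0,0,1.5],[0,0,0],5],[[0,0,1.5],[0,0,0],5],[[0,0,1.5],[0,0,0],5]])

```text
clock: 6.37
tcp_pos: [0.5339, -0.1377, 0.1254]
orientation: [0.0, -0.156, 0.988, -0.0]
wrist_force: [1.8, -1.8, 0.2]
finger_gap: 0.0176
grip_force: 41.5
```

step_arm(moves=[[[0,0,0.7],[0,0,0],5],[[0,0,1.5],[0,0,0],5],[[0,0,1.5],[0,0,0],5],[[0,0,1.5],[0,0,0],5]])

```text
clock: 6.7
tcp_pos: [0.5338, -0.1376, 0.1239]
orientation: [0.0, -0.156, 0.988, -0.0]
wrist_force: [2.2, -1.5, -0.5]
finger_gap: 0.0177
grip_force: 41.5
```

The tip is 5 mm below plate level with no vertical load and a small side force, so it seems to be in the well already, rubbing one wall. I'll ease it along the force and go lower.

step_arm(moves=[[[-0.5,-0.7,0],[0,0,0],5],[[-0.5,-0.7,1],[0,0,0],5],[[-0.5,-0.7,2],[0,0,0],5],[[-0.5,-0.7,2],[0,0,0],5],[[-0.5,-0.7,2],[0,0,0],5]])

```text
clock: 7.12
tcp_pos: [0.5341, -0.138, 0.1216]
orientation: [-0.0, -0.156, 0.988, 0.0]
wrist_force: [2.3, -0.8, -1.4]
finger_gap: 0.0179
grip_force: 41.6
```

Run:
```python
from h import *
delta([.5335,-.1365,.129],108)
s=imaging.read_camera("side")[:,:,::-1]
delta([.5335,-.1365,.129],108)
cv2.imwrite("pics/well.png",cv2.resize(s[150:210,310:370],(600,600),interpolation=2))
```

```text
7.1167 tcp [ 0.5341 -0.138   0.1216] shift [ 0.1  1.6 -7.4] turn [ 0. -0. -0.] F [ 2.26 -0.78 -1.38] gap 17.9 41.55828595161438
7.1667 tcp [ 0.5341 -0.1379  0.1216] shift [ 0.1  1.6 -7.4] turn [ 0. -0.  0.] F [ 1.99 -1.   -1.07] gap 17.4 41.5351527929306
```

View pics/well.png

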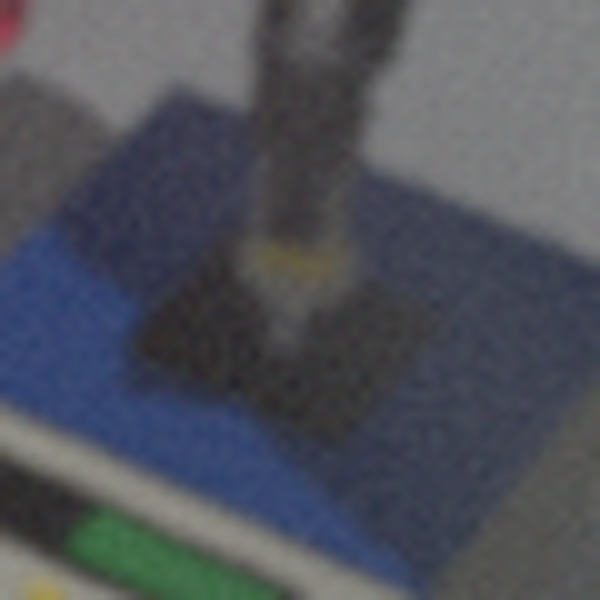

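The stem now shows shorter under the collar (tip at crop (288,350)), and there is still no vertical load, so it is in the well. I'll keep going down and relieve the side force.

step_arm(moves=[[[-0.7,-0.4,0.5],[0,0,0],5],[[-0.7,-0.4,2],[0,0,0],5],[[-0.7,-0.4,3],[0,0,0],5],[[-0.7,-0.4,4],[0,0,0],5],[[-0.7,-0.4,4],[0,0,0],5]])

```text
clock: 7.58
tcp_pos: [0.5346, -0.138, 0.1174]
orientation: [-0.0, -0.156, 0.988, 0.0]
wrist_force: [-0.4, -0.1, -0.5]
finger_gap: 0.0176
grip_force: 41.6
```

step_arm(moves=[[[0,0,1],[0,0,0],5],[[0,0,2],[0,0,0],5],[[0,0,3],[0,0,0],5],[[0,0,4],[0,0,0],5],[[0,0,4],[0,0,0],5]])

```text
clock: 8.0
tcp_pos: [0.5348, -0.1381, 0.1135]
orientation: [-0.0, -0.156, 0.988, 0.0]
wrist_force: [-0.4, -0.6, -0.7]
finger_gap: 0.0174
grip_force: 41.6
```

The side force is gone and it slides freely. Collar contact is expected near TCP z ≈ 0.099.

step_arm(moves=[[[0,0,2],[0,0,0],5],[[0,0,4],[0,0,0],5],[[0,0,6],[0,0,0],5],[[0,0,8],[0,0,0],5],[[0,0,10],[0,0,0],5],[[0,0,11],[0,0,0],5],[[0,0,12],[0,0,0],5],[[0,0,12],[0,0,0],5]])

```text
clock: 8.67
tcp_pos: [0.5349, -0.1381, 0.1016]
orientation: [-0.0, -0.156, 0.988, 0.0]
wrist_force: [0.2, -1.2, -0.7]
finger_gap: 0.0173
grip_force: 41.6
```

step_arm(moves=[[[0,0,0.7],[0,0,0],5],[[0,0,1.5],[0,0,0],5],[[0,0,2],[0,0,0],5],[[0,0,2],[0,0,0],5]])

```text
clock: 9.0
tcp_pos: [0.5351, -0.1382, 0.0998]
orientation: [0.0, -0.156, 0.988, 0.0]
wrist_force: [-0.0, 0.0, -1.1]
finger_gap: 0.0171
grip_force: 41.6
```

step_arm(moves=[[[0,0,0.7],[0,0,0],5],[[0,0,1.5],[0,0,0],5],[[0,0,1.5],[0,0,0],5],[[0,0,1.5],[0,0,0],5]])

```text
clock: 9.33
tcp_pos: [0.5351, -0.1382, 0.0986]
orientation: [0.0, -0.156, 0.988, -0.0]
wrist_force: [-0.1, 0.1, 2.3]
finger_gap: 0.0173
grip_force: 42.0
```

Collar contact came at the expected height with a few N. One more mm, then release.

step_arm(moves=[[[0,0,0.5],[0,0,0],5],[[0,0,1],[0,0,0],5],[[0,0,1],[0,0,0],5],[[0,0,1],[0,0,0],5]])

```text
clock: 9.67
tcp_pos: [0.5352, -0.1382, 0.0975]
orientation: [0.0, -0.156, 0.988, -0.0]
wrist_force: [-1.1, 0.1, 2.5]
finger_gap: 0.0176
grip_force: 42.1
```

step_arm(moves=[[[0,0,0],[0,0,0],22],[[0,0,0],[0,0,0],30],[[0,0,0],[0,0,0],45],[[0,0,0],[0,0,0],50],[[0,0,0],[0,0,0],50],[[0,0,0],[0,0,0],50]])

```text
clock: 10.17
tcp_pos: [0.535, -0.1382, 0.0972]
orientation: [-0.0, -0.156, 0.988, 0.0]
wrist_force: [-1.5, -0.5, 0.4]
finger_gap: 0.05
grip_force: 0.0
```

step_arm(moves=[[[0,0,-10],[0,0,0],50],[[0,0,-30],[0,0,0],50],[[0,0,-60],[0,0,0],50],[[0,0,-100],[0,0,0],50],[[0,0,-120],[0,0,0],50],[[0,0,-120],[0,0,0],50],[[0,0,-120],[0,0,0],50],[[0,0,-120],[0,0,0],50]])

```text
clock: 10.83
tcp_pos: [0.5347, -0.1381, 0.217]
orientation: [-0.0, -0.156, 0.988, 0.0]
wrist_force: [-0.2, -0.0, -0.5]
finger_gap: 0.0497
grip_force: 0.0
```

Run:
```python
from h import *
s=imaging.read_camera("side")[:,:,::-1]
cv2.imwrite("pics/end.png",cv2.resize(s[130:230,280:380],(600,600),interpolation=2))
delta([.5335,-.1365,.129],108)
```

```text
10.8833 tcp [ 0.5343 -0.1379  0.2163] shift [ 0.2  1.4 87.3] turn [ 0.001 -0.001  0.   ] F [-0.2   0.69  0.18] gap 50.0 0.0
```

View pics/end.png

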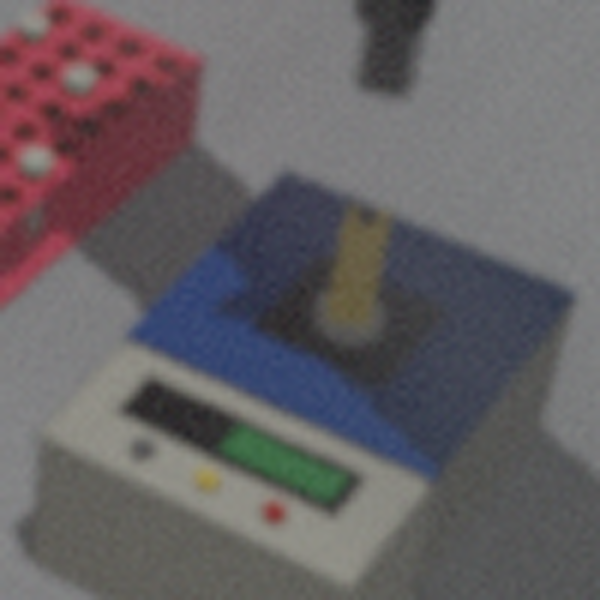

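The probe stands in the well with its collar (crop 350,325) on the plate and the gripper clear. One quick check of upright and height by projection.

Run:
```python
from h import *
p=proj("side",[[.5348,-.1385,.136],[.5348,-.1385,.086]]);print((p-[280,130])*6)
```

```text
[[363.6255412  213.01590549]
 [346.23606447 304.31353614]]
```

```bash
python3 -c "
from workcell import env
print(env.hand_in())"
```

```text
the job is handed in; nothing more can be done
None
```

The probe is seated in the heater well, upright and released with its collar on the plate, and the job is handed in; the hand-in returned no verdict. No spiral sweep was needed because the first press found the well.

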